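Close the dumbbell carton

TASK

The two pink dumbbells are packed, so close their carton for storage. First fold the two short side flaps down flat, in either order, while the big lid flap is still standing open, and then fold the big lid flap down flat on top of them. Do not crush the carton or shove the other things on the table, and let go and leave it closed.

Things in the scene. Friction and masses are not known exactly. Their poses are not given: they have to be found in the camera images.
- carton: Cardboard carton, fixed to the table, 140 mm (its x) by 160 mm (its y) by 100 mm high without flaps, walls 4 mm; two pink dumbbells lie inside, up to 60 mm high. Origin at the centre of its underside, z up. The big lid flap is hinged along its +x top edge, the short side flaps along its +y (left) and -y (right) top edges; the -x side has no flap, only a pink sticker on the wall.
- left_flap (a joint): Angle of the left side flap: 0 = folded in, flat; about 1.57 = standing upright; 2.0 = stop, leaning outward. The crease is stiff enough to stay where it is left. The flap is plain tan card 3 mm thick, 60 mm long from hinge to free edge; its hinge line runs along carton x at y = +78 mm, z = 98.5 mm (card mid-thickness), and it spans carton x from -64 to +45 mm.
- right_flap (a joint): Angle of the right side flap: the mirror image of the left one, hinge line at carton y = -78 mm, z = 98.5 mm; 0 = folded in, flat; about 1.57 = upright.
- lid_flap (a joint): Angle of the big lid flap: 0 = folded down flat over the carton; about 1.57 = standing upright; 2.0 = stop, leaning outward. Stays where it is left. Cardboard 4 mm thick with a pink sticker on its outer face, 138 mm long from hinge to free edge, 160 mm wide; its hinge line runs along carton y at x = +70 mm, z = 103 mm (card mid-thickness).
- left_flap_edge (a point): Middle of the free edge of the left side flap (carton x = -9.5 mm).
- right_flap_edge (a point): Middle of the free edge of the right side flap (carton x = -9.5 mm).
- lid_flap_edge (a point): Middle of the free edge of the lid flap.
- pushup_grip: Bystander: pink push-up handle with a black grip bar, about 170 x 170 mm, 130 mm high. Origin at the centre of its underside.
- ab_wheel: Bystander: black exercise wheel, diameter 150 mm, with a 250 mm black axle handle lying level along its own y. Origin under the wheel, on the table.
- remote: Bystander: white remote control lying flat, 170 x 45 x 18 mm. Origin at the centre of its underside, length along its x.
There are look-alikes about, which are no part of the job. What is shaped like the carton but orange, red or turquoise is not meant.

How it is judged:
By the outcome, as a careful person would: the job done as asked, in the order asked, and still so for the second after the job is handed in, with the robot touching nothing.
It also fails if it takes over 51 s, if anything falls off the work surface, if the arm or the gripper's body presses on something with over 40 N, if the wrist force passes 120 N, or if a joint passes its speed limit or range.

ROBOT

A 6-joint arm with a two-finger parallel gripper is mounted at the origin on the work surface. World frame = base frame: x ahead of the robot, y to its left, z up, the work surface at z = 0. Lengths are in mm, angles in rad, forces in N, time in s.
With the tool pointing down it reaches from about 350 to 975 mm from the base axis. Payload 7.1 kg.
Tool frame: the origin (TCP) lies at the very end of the fingers, on their centre line; the grasp point (between the pads) lies 19 mm behind it; z points along the fingers, y is the direction in which the jaws open and shut (so a half turn about z gives the same grasp; the last joint's range is limited). The gripper opens to 88 mm and grips with 3 to 60 N. Pads are 20 mm wide; open, the fingers measure 115 mm over their backs; the gripper's body (75 mm by 178 mm) begins 61 mm behind the grasp point.
Start: joints at [-1.181, 0.423, 1.63, -0, 1.089, -0.019], TCP at [248.458, -573.475, 222.675] pointing down, gripper open.
Joint ranges: [-3, 3], [-0.9, 2.11], [0.09, 2.58], [-1.31, 4.45], [0.11, 2.69], [-2.54, 2.54]. Speed limits (rad/s): [2.39, 2.39, 3.01, 3.14, 3.14, 3.14].

INTERFACE

Orientations are given as a rotation vector (axis times angle).
In Python, from workcell import * gives the robot as it stands.
- The arm moves only by the tool play_rows, never from a script. Its argument "plan" is text: rows parted by semicolons, each of 7 numbers parted by spaces: the finger opening in cm, from 0 to 8.78, then the shift along the tool's x, y, z in cm, then the turn, a rotation vector about the tool's x, y, z in degrees. A call has 1 to 20 rows; each row shifts and turns the commanded pose from where the row before left it, along the tool's axes as they then stand; what a row does not reach is not made up. A row lasts 1/8 s, in which the tool goes at most 62.5 mm and 10.7 degrees, less where a joint would pass 70% of its speed; a pose out of reach is approached as far as the arm can. A call is refused whole if a number of a shift passes 6.25 or a number of a turn 10.7, either way. A call with a gripper value outside its range is refused whole. The fingers move at their own pace and stop on an object; the grip force is fixed at half the most. Time passes only in rows, so rows that do not move let the fingers close. It gives the time, the measured TCP pose, the force and the opening at its end, in the units of the state.
- get_obs(): the state, without advancing time (a new reading comes with each control period).
- get_image(name): name is "scene" or "top" or "wrist"; returns a dict with "pixels" (384x512x3 uint8, red, green, blue), "range_z" (384x512 float32, mm along the optical axis (not along the pixel's ray), 0 where there is no reading), "fx", "fy", "cx", "cy" (pixels), "eye" and "attitude" of the camera in the world. Camera axes: x right, y down, z forward; pixel columns grow to the right and rows downward; lengths in mm; the calibration is good to about 2 mm. The wrist camera is an equidistant fisheye: a pixel r from the principal point sees the ray r / f radians off the axis. A picture is of the moment at which its call begins.
- close_job(): hands the job in, once; it reports no verdict.
The state is a dict: "t": time; "qpos": joint angles; "qvel": joint speeds; "joint_torque": joint torques, N m; "ee_pos": TCP position; "orientation": TCP orientation; "ft_force": force on the tool from outside, world axes, zero at the start; "moment": the same for the moment, N m; "width": finger opening in mm.
Only numpy, scipy, OpenCV 4.12 (cv2) and the standard library are available. Lean on these libraries where they do the work, as an engineer would, in place of code of your own. Each camera call takes 0.05 s, during which the arm holds its last target. There are 200 camera calls.

## Working session

There is one attempt and no reset: what is moved stays moved. The work goes in short steps, Python scripts to look and compute and a tool call to move; the robot and the scene stay as the last step left them, time stands still between calls to the robot, and variables do not carry over. Pictures are saved under pics/ and viewed, about 8 in all and at most 12, crops included, and the job is handed in when it is done.

Besides the shell and the picture viewer there is one more tool, called after "Request:" as name(argument=value, ...) on one line, values as JSON. play_rows: Moves the arm, as the interface text tells. Its arguments: {"type":"object","properties":{"plan":{"type":"string"}},"required":["plan"]}

```bash
ls; mkdir -p pics; cat > h.py <<'E'
from workcell import *
import numpy as np, cv2
from scipy.spatial.transform import Rotation as R
def cam(n):
    d=get_image(n); np.savez(''+n+'.npz',**{k:np.asarray(v) for k,v in d.items()}); return d
def load(n): return dict(np.load(''+n+'.npz'))
E
python3 - <<'E'
from h import *
o=get_obs();print(o)
s=cam('scene');t=cam('top')
for d in(s,t): print({k:(v if np.size(v)<10 else np.shape(v)) for k,v in d.items()})
cv2.imwrite('pics/a.png',np.hstack([s['pixels']])[:,:,::-1]);cv2.imwrite('pics/b.png',t['pixels'][:,:,::-1])
E
```

```text
pics
{'t': 0.0, 'qpos': array([-1.18102438e+00,  4.23845523e-01,  1.63067571e+00, -1.66658952e-06,
        1.08861584e+00, -1.89991718e-02]), 'qvel': array([-1.00885783e-03, -1.58453459e-04,  6.61110428e-05, -1.15481410e-03,
       -1.81002945e-03,  1.37273418e-03]), 'joint_torque': array([-1.85556373e-04, -5.44625938e+01, -2.73666161e+01,  6.44758064e-02,
        2.27202749e-02, -1.06764198e-04]), 'ee_pos': array([ 248.23847748, -572.98130538,  221.90439668]), 'orientation': array([-3.07471679e+00, -6.37328217e-01,  4.49231368e-04]), 'ft_force': array([-0.0613457 , -0.14324445, -0.91250332]), 'moment': array([-0.02672147,  0.04477891,  0.04384934]), 'width': 87.71686800345367}
{'pixels': (384, 512, 3), 'range_z': (384, 512), 'fx': 389.28166929580556, 'fy': 389.28166929580556, 'cx': 256.50768122849536, 'cy': 187.00970320247197, 'eye': array([1091.61316561,  521.78848862,  829.99964209]), 'attitude': array([-1.06356544, -2.44559574,  0.98829059])}
{'pixels': (384, 512, 3), 'range_z': (384, 512), 'fx': 368.20997674286633, 'fy': 368.20997674286633, 'cx': 254.2153407540116, 'cy': 194.9559379881795, 'eye': array([ 457.14618375,    7.07895584, 1100.51325248]), 'attitude': array([-2.17713574,  2.16665888, -0.08405729])}
```

View pics/a.png

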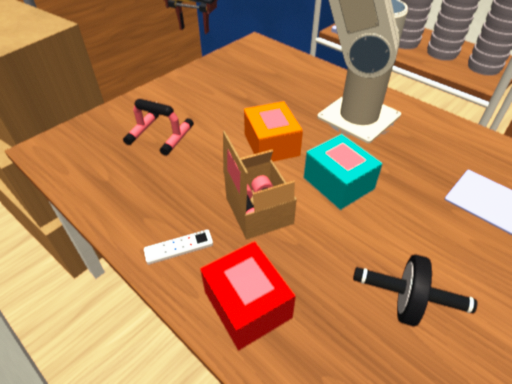

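View pics/b.png

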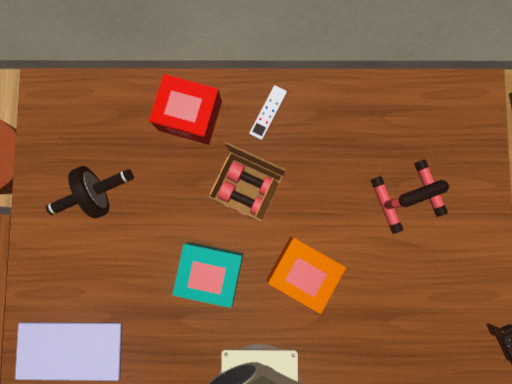

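The tan carton with dumbbells is at top-image pixel (247,182). The look-alikes are red (185,107), orange (307,275) and turquoise (207,275). By the description I choose the tan one; its lid is on the far edge (255,160). I'll check that in a crop and measure it.

```bash
cat >> h.py <<'E'
def cloud(d):
    h,w=d['range_z'].shape; u,v=np.meshgrid(np.arange(w),np.arange(h))
    z=d['range_z']; p=np.stack([(u-d['cx'])/d['fx']*z,(v-d['cy'])/d['fy']*z,z],-1)
    return p@R.from_rotvec(d['attitude']).as_matrix().T+d['eye']
def tan(d):
    H=cv2.cvtColor(np.ascontiguousarray(d['pixels']),cv2.COLOR_RGB2HSV)
    return H
E
python3 - <<'E'
from h import *
s,t=load('scene'),load('top')
P=cloud(t)
for uv in [(60,250),(247,182),(185,107),(307,275),(207,275),(267,112),(425,192),(88,190)]: print(uv,P[uv[1],uv[0]].round(0))
for n,d in(('s',s),('t',t)):
    Q=cloud(d); c=P[182,247]
    m=(np.hypot(Q[...,0]-c[0],Q[...,1]-c[1])<170)&(d['range_z']>0)
    pts=Q[m]; z=pts[:,2]; print(n,np.histogram(z,bins=np.arange(-10,290,10))[0])
    H=tan(d); mm=m&(Q[...,2]>85)&(H[...,0]>8)&(H[...,0]<25)&(H[...,1]<170)
    b=Q[mm]; 
    for lo in range(85,270,12):
        k=b[(b[:,2]>=lo)&(b[:,2]<lo+12)]
        if len(k)>4: print(lo,len(k),k.mean(0).round(0),'minrect',cv2.minAreaRect(k[:,:2].astype(np.float32)))
a=cv2.resize(s['pixels'][120:240,200:320],(600,600),interpolation=2)
b=cv2.resize(t['pixels'][135:225,200:300],(600,540),interpolation=2)
cv2.imwrite('pics/c.png',cv2.resize(np.hstack([a,cv2.copyMakeBorder(b,0,60,0,0,0)]),(800,400))[:,:,::-1])
E
```

```text
(60, 250) [387. 594.   4.]
(247, 182) [591.  40.   9.]
(185, 107) [789. 211. 103.]
(307, 275) [ 331. -124.  106.]
(207, 275) [330. 142. 109.]
(267, 112) [802. -19.  19.]
(425, 192) [ 552. -432.  132.]
(88, 190) [554. 461. 127.]
s [4327  436  337  192  257  365  398  254  262  274  289  241  237  257
  257  260  237   74   75   76   79   75   95   80  143    7    0    0
    0]
85 326 [568.  61.  91.] minrect ((570.7891235351562, 42.1314697265625), (161.15509033203125, 141.18666076660156), 65.11779022216797)
97 299 [582.  66. 102.] minrect ((571.7138671875, 41.81645965576172), (160.74456787109375, 142.77076721191406), 65.14102935791016)
109 283 [591.  66. 115.] minrect ((573.7855834960938, 38.77550506591797), (160.40615844726562, 136.10513305664062), 65.34931945800781)
121 303 [593.  63. 127.] minrect ((575.0702514648438, 37.24939727783203), (159.55868530273438, 134.44644165039062), 67.30005645751953)
133 283 [586.  63. 139.] minrect ((573.3432006835938, 40.061424255371094), (158.6005859375, 134.61973571777344), 65.25117492675781)
145 268 [585.  73. 151.] minrect ((574.6090087890625, 3
[... 2322 characters left out ...]
9244384765625), 65.36186981201172)
193 19 [626.  12. 200.] minrect ((629.1812133789062, 19.823314666748047), (136.32192993164062, 0.8292140960693359), 65.30168151855469)
205 22 [628.  19. 211.] minrect ((627.292724609375, 17.485572814941406), (146.1078643798828, 0.893424928188324), 65.0837173461914)
217 34 [625.  14. 223.] minrect ((625.9159545898438, 16.45825958251953), (152.06564331054688, 1.1541600227355957), 64.9222412109375)
229 76 [625.  15. 238.] minrect ((626.4606323242188, 15.030044555664062), (156.57937622070312, 4.410240173339844), 65.21541595458984)
241 76 [627.  17. 242.] minrect ((626.2608032226562, 15.296096801757812), (158.87673950195312, 4.135602951049805), 65.2526626586914)
```

View pics/c.png

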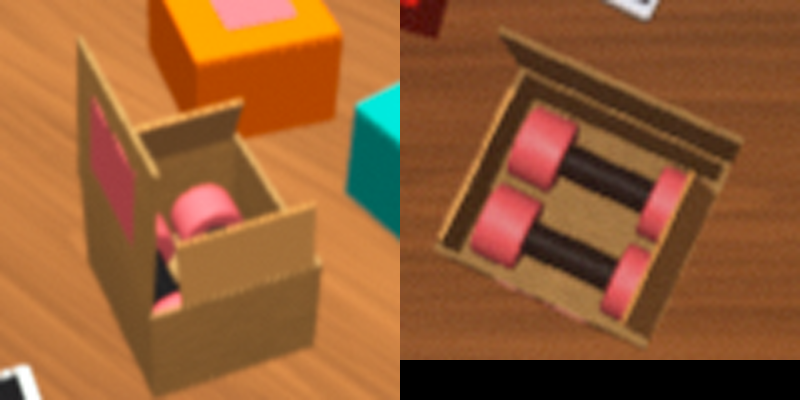

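```bash
cat >> h.py <<'E'
C=np.array([571.,42.,0]); YAW=np.deg2rad(65.15-90)
RC=R.from_euler('z',YAW).as_matrix()
def loc(p): return (np.asarray(p)-C)@RC
def where():
    o=get_obs(); M=R.from_rotvec(o['orientation']).as_matrix()
    print('t',round(o['t'],2),'tcp carton',loc(o['ee_pos']).round(1),'F carton',(RC.T@o['ft_force']).round(1),'w',round(o['width'],1))
    print('tool axes in carton (rows x,y,z)\n',(RC.T@M).T.round(3),'q',o['qpos'].round(2))
def angles(names=('scene','top')):
    for n in names:
        d=load(n); Q=loc(cloud(d)); H=tan(d); col=(H[...,0]>8)&(H[...,0]<25)&(d['range_z']>0)
        x,y,z=Q[...,0],Q[...,1],Q[...,2]
        for nm,m,a in(('left',(abs(x+9.5)<45)&(y>40)&(y<125)&(z>106),1),('right',(abs(x+9.5)<45)&(y<-40)&(y>-125)&(z>106),1),('lid',(abs(y)<70)&(x>20)&(x<130)&(z>165),0)):
            k=Q[m&col]
            if len(k)>5:
                f=np.polyfit(k[:,2],k[:,a],1); print(n,nm,len(k),'at z=103: %.1f slope %.3f zmax %.0f'%(np.polyval(f,103),f[0],k[:,2].max()))
        k=Q[col&(abs(x)<85)&(abs(y)<95)&(z>93)&(z<103)]; print(n,'rim',k.min(0).round(0),k.max(0).round(0))
E
python3 -c "
from h import *
angles(); where()
o=get_obs();M=R.from_rotvec(o['orientation']).as_matrix()
for s in(1,-1):
    T=np.stack([-s*RC[:,0]*-1,-s*RC[:,1],[0,0,-1]],1); print(s,np.linalg.det(T),np.rad2deg(R.from_matrix(M.T@T).as_rotvec()).round(1))
"
```

```text
scene left 555 at z=103: 76.7 slope -0.152 zmax 158
scene right 257 at z=103: -75.9 slope 0.318 zmax 155
scene lid 342 at z=103: 73.2 slope -0.079 zmax 242
scene rim [-71. -80.  93.] [ 72.  81. 103.]
top left 54 at z=103: 73.9 slope -0.095 zmax 162
top right 266 at z=103: -79.9 slope 0.347 zmax 161
top lid 285 at z=103: 65.8 slope -0.035 zmax 244
top rim [-70. -81.  93.] [ 69.  79. 103.]
t 0.1 tcp carton [ -34.4 -693.7  222. ] F carton [ 0.1 -0.5 -0.8] w 87.5
tool axes in carton (rows x,y,z)
 [[ 0.666  0.746  0.   ]
 [ 0.746 -0.666 -0.001]
 [-0.001  0.001 -1.   ]] q [-1.18  0.42  1.63 -0.    1.09 -0.02]
1 1.0 [-0.1  0.  48.3]
-1 1.0 [-0.000e+00 -1.000e-01 -1.317e+02]
```

Request:
play_rows(plan="0 0 0 0 0 0 9.7;0 0 0 0 0 0 9.7;0 0 0 0 0 0 9.7;0 0 0 0 0 0 9.6;0 0 0 0 0 0 9.6;0 0 0 0 0 0 0;0 0.2 -4.2 0 0 0 0;0 0.2 -4.2 0 0 0 0;0 0.2 -4.2 0 0 0 0;0 0.2 -4.2 0 0 0 0;0 0.2 -4.2 0 0 0 0;0 0.2 -4.2 0 0 0 0;0 0.2 -4.2 0 0 0 0;0 0.2 -4.2 0 0 0 0;0 0.2 -4.2 0 0 0 0;0 0.2 -4.2 0 0 0 0;0 0 -4.2 0 0 0 0;0 0 -4.2 0 0 0 0;0 0 -4.2 0 0 0 0;0 0 0 0 0 0 0")

```text
t: 2.6
ee_pos: [497.0, -84.6, 222.6]
orientation: [-3.07, 0.666, -0.0]
ft_force: [-0.2, -0.9, -0.1]
width: 0.6
```

```bash
python3 -c "
from h import *
where()"
```

```text
t 2.6 tcp carton [ -13.9 -145.9  222.6] F carton [ 0.2 -0.9 -0.1] w 0.6
tool axes in carton (rows x,y,z)
 [[ 1.     0.007  0.   ]
 [ 0.007 -1.    -0.   ]
 [ 0.     0.    -1.   ]] q [-0.19  0.25  1.89  0.    1.    1.81]
```

Request:
play_rows(plan="0 0 -1.8 3.9 0 0 0;0 0 -1.8 3.9 0 0 0;0 0 -1 0.1 0 0 0;0 0 -1 0.1 0 0 0;0 0 -1.2 0.2 0 0 0;0 0 -0.7 0.3 0 0 0;0 0 -0.5 0.3 0 0 0;0 0 -0.5 0.4 0 0 0;0 0 -0.4 0.4 0 0 0;0 0 -0.3 0.5 0 0 0;0 0 -0.3 0.5 0 0 0;0 0 -0.2 0.6 0 0 0;0 0 -0.1 0.5 0 0 0;0 0 -0.1 0.4 0 0 0;0 0 0 0 0 0 0")

```text
t: 4.47
ee_pos: [537.6, 3.2, 101.2]
orientation: [3.068, -0.677, -0.001]
ft_force: [0.3, -0.6, 0.4]
width: 0.4
```

```bash
python3 -c "
from h import *
where()"
```

```text
t 4.47 tcp carton [-14.  -49.2 101.2] F carton [ 0.5 -0.4  0.4] w 0.4
tool axes in carton (rows x,y,z)
 [[ 1.    -0.001 -0.001]
 [-0.001 -1.     0.   ]
 [-0.001 -0.    -1.   ]] q [-0.02  0.47  1.9  -0.    0.77  1.99]
```

Request:
play_rows(plan="0 0 0 0.1 0 0 0;0 0 0 0 0 0 0")

```text
t: 4.72
ee_pos: [537.9, 3.2, 100.7]
orientation: [-3.068, 0.677, -0.0]
ft_force: [0.2, 0.2, -0.6]
width: 0.9
```

Request:
play_rows(plan="0 0 0 0.1 0 0 0;0 0 0 0 0 0 0")

```text
t: 4.97
ee_pos: [538.1, 3.2, 100.2]
orientation: [-3.068, 0.677, -0.001]
ft_force: [-1.2, 0.2, 6.0]
width: 0.8
```

Request:
play_rows(plan="0 0 0 -4.5 0 0 0;0 0 0 -4.5 0 0 0;0 0 -4.3 0 0 0 0;0 0 -4.4 0 0 0 0;0 0 -4.4 0 0 0 0;0 0 -4.3 0 0 0 0;0 0 0 2.2 0 0 0;0 0 0 2.2 0 0 0;0 0 0 0 0 0 0")

```text
t: 6.1
ee_pos: [609.7, 160.9, 143.9]
orientation: [3.066, -0.676, -0.005]
ft_force: [0.4, 0.4, 0.5]
width: 0.8
```

```bash
python3 -c "
from h import *
where()"
```

```text
t 6.1 tcp carton [-14.8 124.2 143.9] F carton [0.2 0.6 0.5] w 0.8
tool axes in carton (rows x,y,z)
 [[ 1.    -0.    -0.003]
 [-0.    -1.     0.002]
 [-0.003 -0.002 -1.   ]] q [ 0.24  0.53  1.67 -0.    0.95  2.24]
```

Request:
play_rows(plan="0 0 1 0 0 0 0;0 0 1 0 0 0 0;0 0 1.2 0.1 0 0 0;0 0 0.7 0.1 0 0 0;0 0 0.8 0.1 0 0 0;0 0 0.7 0.3 0 0 0;0 0 0.5 0.3 0 0 0;0 0 0.5 0.4 0 0 0;0 0 0.4 0.4 0 0 0;0 0 0.3 0.5 0 0 0;0 0 0.3 0.5 0 0 0;0 0 0.2 0.6 0 0 0;0 0 0.1 0.5 0 0 0;0 0 0.1 0.4 0 0 0;0 0 0 0 0 0 0")

```text
t: 7.98
ee_pos: [578.1, 90.3, 103.2]
orientation: [3.068, -0.677, -0.001]
ft_force: [-0.5, 0.4, -0.1]
width: 0.5
```

Request:
play_rows(plan="0 0 0 0.1 0 0 0;0 0 0 0 0 0 0")

```text
t: 8.22
ee_pos: [578.4, 90.4, 102.7]
orientation: [-3.068, 0.677, -0.0]
ft_force: [-0.3, -0.8, 0.2]
width: 0.3
```

Request:
play_rows(plan="0 0 0 0.1 0 0 0;0 0 0 0.1 0 0 0;0 0 0 0 0 0 0")

```text
t: 8.6
ee_pos: [578.4, 90.4, 100.6]
orientation: [-3.068, 0.677, -0.0]
ft_force: [0.0, 0.4, 1.0]
width: 0.5
```

Request:
play_rows(plan="0 0 0 0.1 0 0 0;0 0 0 0 0 0 0")

```text
t: 8.85
ee_pos: [578.4, 90.4, 100.2]
orientation: [-3.068, 0.677, -0.0]
ft_force: [-2.1, -1.0, 4.8]
width: 0.4
```

Request:
play_rows(plan="0 0 0 -4.5 0 0 0;0 0 0 -4.5 0 0 0;0 0 0 -4.5 0 0 0;0 0 0 -4.5 0 0 0;0 0 0 0 0 0 0;0 4.4 1.6 0 0 0 0;0 4.4 1.7 0 0 0 0;0 4.4 1.6 0 0 0 0;0 0 0 0 0 0 0")

```text
t: 9.98
ee_pos: [678.3, -11.9, 277.4]
orientation: [3.066, -0.681, -0.003]
ft_force: [0.3, -0.0, 0.3]
width: 0.4
```

```bash
python3 -c "
from h import *
where(); s=cam('scene');t=cam('top'); angles()
for d in (s,t):
    Q=loc(cloud(d)); x,y,z=Q[...,0],Q[...,1],Q[...,2]
    for sg in(1,-1):
        k=Q[(x>-58)&(x<20)&(sg*y>22)&(sg*y<72)]; print(sg,len(k),np.percentile(k[:,2],[5,50,95]).round(1) if len(k) else '')
a=cv2.resize(s['pixels'][100:260,180:340],(400,400));b=cv2.resize(t['pixels'][120:240,190:310],(400,400))
cv2.imwrite('pics/d.png',np.hstack([a,b])[:,:,::-1])"
```

```text
t 9.97 tcp carton [120.   -3.8 277.4] F carton [0.2 0.1 0.3] w 0.4
tool axes in carton (rows x,y,z)
 [[ 1.    -0.003 -0.002]
 [-0.003 -1.     0.001]
 [-0.002 -0.001 -1.   ]] q [-0.03  0.45  1.45 -0.    1.24  1.97]
scene lid 1656 at z=103: 66.8 slope 0.058 zmax 607
scene rim [-71. -84.  93.] [ 72.  80. 103.]
top right 4268 at z=103: -8.4 slope -0.122 zmax 730
top lid 5391 at z=103: 113.0 slope -0.049 zmax 674
top rim [-70.  50.  96.] [ -7.  79. 103.]
1 442 [95.7 97.8 99.9]
-1 563 [37.5 96.4 99.4]
1 86 [ 99.1 101.2 104.1]
-1 2552 [672.1 690.6 714.9]
```

View pics/d.png

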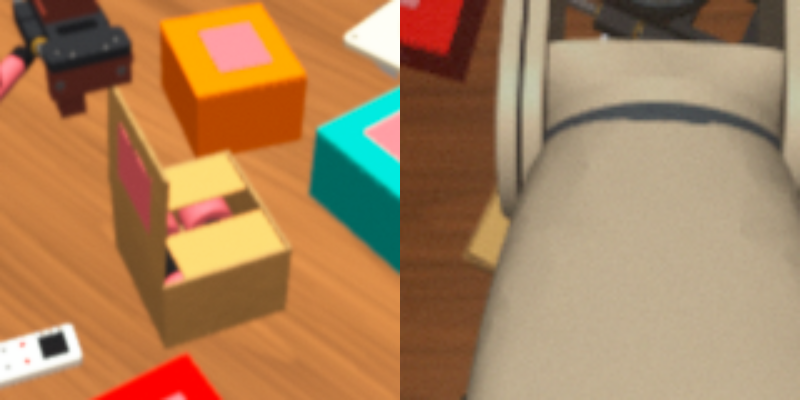

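Both side flaps lie flat (scene crop: tan panels at (205,175) and (225,235)), and the lid is still standing at (140,190). Next is the lid.

Request:
play_rows(plan="0 0 0 3.1 0 0 0;0 0 0 3.1 0 0 0;0 -2 0 0 0 0 0;0 -1.2 0 0 0 0 0;0 -1.2 0 0.2 0 0 0;0 -0.7 0 0.1 0 0 0;0 -0.6 0 0.1 0 0 0;0 -1 0 0.2 0 0 0;0 -0.9 0 0.2 0 0 0;0 -0.9 0 0.4 0 0 0;0 -0.8 0 0.4 0 0 0;0 -0.9 0 0.5 0 0 0;0 -0.7 0 0.5 0 0 0;0 -0.7 0 0.7 0 0 0;0 -0.7 0 0.7 0 0 0;0 -0.6 0 0.8 0 0 0;0 -0.5 0 0.7 0 0 0;0 0 0 0 0 0 0")

```text
t: 12.32
ee_pos: [555.1, 46.9, 161.9]
orientation: [3.068, -0.676, -0.002]
ft_force: [0.3, 0.2, 0.8]
width: 0.7
```

```bash
python3 -c "
from h import *
where()"
```

```text
t 12.32 tcp carton [-16.4  -2.3 161.9] F carton [0.2 0.3 0.8] w 0.7
tool axes in carton (rows x,y,z)
 [[ 1.    -0.    -0.001]
 [-0.    -1.     0.001]
 [-0.001 -0.001 -1.   ]] q [0.06 0.4  1.83 0.   0.91 2.07]
```

Request:
play_rows(plan="0 -0.4 0 1.1 0 0 0;0 -0.3 0 0.9 0 0 0;0 -0.3 0 0.9 0 0 0;0 -0.2 0 0.9 0 0 0;0 -0.1 0 0.9 0 0 0;0 -0.1 0 0.7 0 0 0;0 0 0 0 0 0 0")

```text
t: 13.2
ee_pos: [542.8, 52.6, 108.0]
orientation: [3.068, -0.677, -0.002]
ft_force: [-0.6, -0.4, 0.2]
width: 0.6
```

Request:
play_rows(plan="0 0 0 0.1 0 0 0;0 0 0 0.1 0 0 0;0 0 0 0 0 0 0")

```text
t: 13.58
ee_pos: [543.3, 52.6, 106.8]
orientation: [-3.068, 0.677, -0.001]
ft_force: [-0.2, -0.7, 0.7]
width: 0.4
```

Request:
play_rows(plan="0 0 0 0.1 0 0 0;0 0 0 0 0 0 0")

```text
t: 13.82
ee_pos: [543.3, 52.7, 105.7]
orientation: [-3.068, 0.677, -0.0]
ft_force: [-0.3, 0.4, 0.5]
width: 0.7
```

Request:
play_rows(plan="0 0 0 0.1 0 0 0;0 0 0 0 0 0 0")

```text
t: 14.08
ee_pos: [543.3, 52.6, 105.2]
orientation: [-3.068, 0.677, -0.0]
ft_force: [-2.9, -0.2, 6.2]
width: 0.4
```

Request:
play_rows(plan="0 0 0 -3 0 0 0;0 0 0 -4.5 0 0 0;0 0 0 -4.5 0 0 0;0 0 4.2 0 0 0 0;0 0 4.2 0 0 0 0;0 0 4.2 0 0 0 0;0 0 4.2 0 0 0 0;0 0 4.2 0 0 0 0;0 0 4.2 0 0 0 0;0 0 4.2 0 0 0 0;0 0 4.2 0 0 0 0;0 0 0 0 0 0 0;0 0 0 0 0 0 0")

```text
t: 15.7
ee_pos: [401.8, -251.9, 224.6]
orientation: [-3.067, 0.678, 0.0]
ft_force: [0.4, -0.4, 0.3]
width: 0.5
```

```bash
python3 -c "
from h import *
where(); s=cam('scene');t=cam('top')
for d in (s,t):
    Q=loc(cloud(d)); x,y,z=Q[...,0],Q[...,1],Q[...,2]
    for a,b in((-64,-30),(-30,30),(30,64)):
        k=Q[(x>a)&(x<b)&(abs(y)<75)&(z<300)]; print(a,b,len(k),np.percentile(k[:,2],[5,50,95]).round(1))
b=cv2.resize(t['pixels'],(400,300));cv2.imwrite('pics/e.png',np.hstack([cv2.resize(s['pixels'],(400,300)),b])[:,:,::-1])"
```

```text
t 15.7 tcp carton [ -30.  -337.8  224.6] F carton [ 0.6 -0.2  0.3] w 0.5
tool axes in carton (rows x,y,z)
 [[ 1.    -0.001 -0.   ]
 [-0.001 -1.    -0.   ]
 [-0.     0.    -1.   ]] q [-0.59  0.2   1.95  0.    0.99  1.42]
-64 -30 517 [100.6 102.7 104.9]
-30 30 950 [100.6 103.  105.1]
30 64 557 [100.3 102.5 104.7]
-64 -30 692 [103.2 106.2 109. ]
-30 30 1204 [103.6 106.5 109.4]
30 64 671 [103.1 106.  108.8]
```

View pics/e.png

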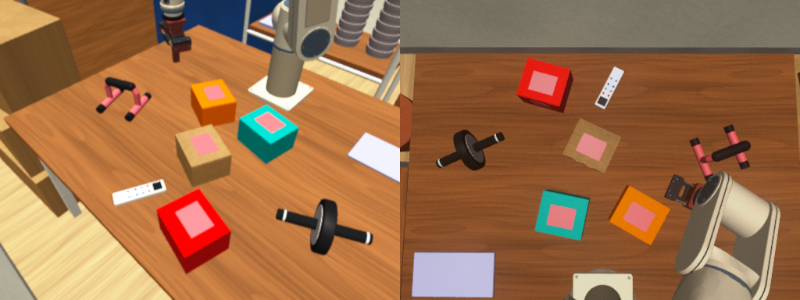

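The lid lies flat, with its sticker up at scene (203,145), at an even height of about 103–106 mm. The bystanders are where they were, and the arm is clear.

```bash
python3 -c "
from workcell import *
print(close_job())"
```

```text
the job is handed in; nothing more can be done
None
```

The carton is closed: I folded the right flap down first, then the left, then the lid on top of them, using the closed fingertips. The job was handed in at about 16 s of the allowed 51 s.

- **Force:** each panel was pressed only until it met its stop. The wrist force was about 5–7 N at those points, the highest I read, though I only sampled it at the end of each move.
- **Side flaps:** with the lid still open, the image showed both flaps flat. The left one measured about 98–101 mm high. On the right flap only the scene camera gave a height, about 96 mm, because the arm blocked the top view.
- **Lid:** its height is even across its length, about 103 mm from the scene camera and 106 mm from the top camera. The expected height is 105 mm, and the difference is within the cameras' calibration error.
- **Surroundings:** the other objects look unmoved in the last picture, and the arm is clear and touching nothing.

No check failed.

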